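# Put the tall battery pack on its charger in the paint studio

## Robot

A 7-joint arm with a two-finger parallel gripper is mounted at the origin on the work surface. World frame = base frame: x ahead of the robot, y to its left, z up, the work surface at z = 0. Lengths are in m, angles in rad, forces in N, time in s.
With the tool pointing down it reaches from about 0.35 to 0.9 m from the base axis. Payload 19.9 kg.
Tool frame: the origin (TCP) lies on the centre line of the jaws, within the pads' length; the fingertips stand robot.tip_extent ahead of it and the grasp point (between the pads) lies 5 mm behind it (robot.tip_extent is the distance from the TCP to the fingertips, in m); z points along the fingers, y is the line along which they close (so a half turn about z gives the same grasp; the last joint's range is limited). The gripper opens to 85 mm and grips with 20 to 120 N. Pads are 22 mm wide; open, the fingers measure 114 mm over their backs; the gripper's body (76 mm by 85 mm) begins 54 mm behind the grasp point. The pads swing forward as they close: fully open they stand 13 mm farther back than shut.
Start: joints at [1.119, 0.417, -0.01, 1.614, 0.005, 1.111, -0.053], TCP at [0.25, -0.573, 0.245] pointing down, gripper open.
Joint ranges: [-2.81, 2.81], [-0.39, 2.02], [-1.27, 1.25], [0.06, 2.57], [-1.19, 4.33], [0.19, 2], [-2.82, 2.82]. Speed limits (rad/s): [1.89, 1.89, 2.39, 2.39, 3.01, 3.01, 3.01].

## Interface

Orientations are given as a 3x3 rotation matrix whose columns are the frame's x, y, z axes.
In Python, from plant import get_obs, vision, hand_in, finder, robot gives the robot as it stands.
- The arm moves only by the tool apply_moves, never from a script. Its argument "motion" is a list of rows, each a list of 7 numbers: the opening in per cent of the stroke, from 0 (shut) to 100 (fully open), then the shift along the tool's x, y, z in cm, then the turn, a rotation vector about the tool's x, y, z in rad. In form: [[gripper, tx, ty, tz, ax, ay, az], ...]. A call has 1 to 12 rows; each row shifts and turns the commanded pose from where the row before left it, along the tool's axes as they then stand; what a row does not reach is not made up. A row lasts 1/12 s, in which the tool goes at most 41.7 mm and 7.16 degrees, less where a joint would pass 70% of its speed; a pose out of reach is approached as far as the arm can. A call is refused whole if a number of a shift passes 4.17 or a number of a turn 0.125, either way. A call with a gripper value outside its range is refused whole. The fingers move at their own pace and stop on an object; "newtons" is the grip in N (left out, the last holds). Time passes only in rows, so rows that do not move let the fingers close. It gives the time, the measured TCP pose, the force, the opening and the grip force at its end, in the units of the state.
- get_obs(): the state, without advancing time (a new reading comes with each control period).
- vision.snapshot(name): name is "side" or "top"; returns a dict with "pixels" (384x512x3 uint8, blue, green, red), "z_map" (384x512 float32, m along the optical axis (not along the pixel's ray), 0 where there is no reading), "camera_matrix" (3x3 intrinsics, pixels), "R" (3x3) and "t" (3): a world point X has camera coordinates R X + t. Camera axes: x right, y down, z forward; pixel columns grow to the right and rows downward; lengths in m; the calibration is good to about 2 mm. A picture is of the moment at which its call begins.
- hand_in(): hands the job in; it is judged then, once.
Trained networks look in a picture, given as the dict that the camera call returned (one of the last four; its "shot" number tells which), for a name from the list of things; names that differ only in an ending like _2 or _b are one class to them, and where a whole thing is asked for, a point or a joint stands for the part that bears it (a point fixed in the world has none). Each returns a list of dicts, best first, with "p" (0 to 1); they miss things now and then, are a little off and sometimes report something else, mostly with a low value. They report only what shows in the picture. A call takes as long as a camera call. They do not tell look-alikes from the thing itself.
- finder.find_in(picture, target): "box" ([left, top, width, height] in pixels, round what is visible of it).
- finder.trace(picture, target): "region" (384x512 bool, what is visible of it) and "box" ([left, top, width, height] in pixels, round what is visible of it).
The state is a dict: "t": time; "joint_positions": joint angles; "qd": joint speeds; "tau": joint torques, N m; "ee_pos": TCP position; "eef_rot": TCP orientation; "ft_force": force on the tool from outside, world axes, zero at the start; "wrist_torque": the same for the moment, N m; "gripper_width": finger opening in m; "grasp_force": force on a finger pad.
Only numpy, scipy, OpenCV 4.12 (cv2) and the standard library are available. Lean on these libraries where they do the work, as an engineer would, in place of code of your own. Each camera call takes 0.05 s, during which the arm holds its last target. There are 200 camera calls.

## Task

Put the taller of the two battery packs on the bench charger: set its foot down on the open end of the charger and slide it along under the two rails until it is fully home and the sprung catch has clicked up behind it. Then let go, and leave the shorter pack where it stands.

Things in the scene. Friction and masses are not known exactly. Their poses are not given: they have to be found in the camera images.
- pack_center (a point): Centre, half-way up (39 mm above its underside), of the taller battery pack, loose, upright on the table, 0.3 to 0.55 kg. Grey foot plate 72 (x) by 60 (y) by 8 mm high; on it a black body 64 (x) by 36 (y) mm, from 8 to 78 mm above the underside, to be gripped across its 36 mm. x runs along the foot's length, z up; both ends are alike.
- short_center (a point): Centre, half-way up (22 mm above its underside), of the shorter battery pack, loose: the same foot and body in plan, but only 44 mm high. Not to be used.
- home (a point): Where the tall pack's centre lies when home on the fixed charger, a black block 180 (x) by 116 (y) mm: on its centre line, 39 mm above its flat deck (deck 24 mm above the table). x = direction of sliding in, z up. From here in x: deck -130 to +50 mm, set the pack down with its centre at -104 to -115 mm, rails -50 to +50, stop lets the centre go to +2; the catch clicks at about -4.
- catch (a joint): Sprung aluminium wedge, 32 mm wide, mid-channel, 68 to 40 mm before home: 0 = up (8 mm above deck), 0.008 = pressed flush; at most 0.009 m. The foot rides over it (2 to 4.5 N spring; 3 to 6 N to slide); it springs up behind the foot. Rails: channel 66 mm wide, mouth flared to 94; lips leave a 46 mm slot, undersides 11, tops 16 mm above the deck (22 at the upturned ends).
There are look-alikes about, which are no part of the job. Leave any brown or pink look-alike of the part that bears short_center alone. There is more than one size of the part that bears home; the job needs the smaller.

How it is judged:
By the outcome, as a careful person would: the job done as asked, in the order asked, and still so for the second after the job is handed in, with the robot touching nothing.
It also fails if it takes over 45 s, if anything falls off the work surface, if the arm or the gripper's body presses on something with over 40 N, if the wrist force passes 120 N, or if a joint passes its speed limit or range.

## Working session

There is one attempt and no reset: what is moved stays moved. The work goes in short steps, Python scripts to look and compute and a tool call to move; the robot and the scene stay as the last step left them, time stands still between calls to the robot, and variables do not carry over. Pictures are saved under pics/ and viewed, at most 10 in all, crops included, and the job is handed in when it is done.

Besides the shell and the picture viewer there is one more tool, called after "Request:" by a JSON object that holds its "fn" and its "kwargs". apply_moves: Moves the arm, as the interface text tells. Its arguments: {"type":"object","properties":{"motion":{"type":"array","items":{"type":"array","items":{"type":"number"}}},"newtons":{"type":"number"}},"required":["motion"]}

```bash
mkdir -p pics; cat > h.py <<'E'
import numpy as np, cv2, pickle
from plant import get_obs, vision, hand_in, finder, robot
def pts(s):
    z=s["z_map"]; K=np.array(s["camera_matrix"]); v,u=np.mgrid[:z.shape[0],:z.shape[1]]
    c=np.stack([(u-K[0,2])*z/K[0,0],(v-K[1,2])*z/K[1,1],z],-1)
    W=(c-np.array(s["t"]))@np.array(s["R"]); W[z<=0]=np.nan
    return W
E
python3 - <<'E'
from h import *
print(robot.tip_extent,get_obs())
ims=[]
for n in("top","side"):
    s=vision.snapshot(n); pickle.dump(s,open(n+".pkl","wb")); cv2.imwrite(f"pics/{n}0.png",s["pixels"])
    W=pts(s)
    for t in("pack_center","short_center","home"):
        for d in finder.trace(s,t)[:5]:
            P=W[d["region"]]; P=P[~np.isnan(P[:,0])]
            if len(P): print(n,t,round(d["p"],2),d["box"],np.median(P,0).round(3),np.percentile(P[:,2],[2,98]).round(3))
E
```

```text
0.014 {'t': 0.0, 'joint_positions': array([ 1.11848541,  0.41796133, -0.01028198,  1.61419128,  0.00471039,
        1.11067462, -0.05298066]), 'qd': array([-0.00013529, -0.00019136,  0.00037492, -0.00158862, -0.00047666,
       -0.00041756,  0.00141884]), 'tau': array([-1.20367993e-03, -8.64456296e+01,  6.78184256e-01, -4.34905565e+01,
        1.90058223e-02,  7.43854529e-03, -7.35161257e-05]), 'ee_pos': array([ 0.24944061, -0.57270405,  0.24466106]), 'eef_rot': array([[ 9.16792037e-01,  3.99364524e-01, -5.81458029e-04],
       [ 3.99364933e-01, -9.16791427e-01,  1.06279047e-03],
       [-1.08634928e-04, -1.20657178e-03, -9.99999266e-01]]), 'ft_force': array([0.58227602, 0.79324357, 0.24789501]), 'wrist_torque': array([-0.01314297,  0.04108701,  0.04381998]), 'grasp_force': 0.0, 'gripper_width': 0.0853141498718042}
top pack_center 0.89 [286.6, 173.0, 23.2, 33.1] [ 0.472 -0.142  0.076] [0.004 0.081]
top short_center 0.88 [330.0, 201.8, 32.1, 36.5] [ 0.404 -0.265  0.04 ] [0.001 0.047]
top short_center 0.77 [367.7, 116.2, 33.7, 31.8] [ 0.625 -0.369  0.041] [0.004 0.047]
top short_center 0.71 [336.7, 158.5, 29.8, 26.8] [ 0.523 -0.288  0.04 ] [0.    0.048]
top home 0.76 [168.7, 124.9, 50.3, 73.5] [0.549 0.115 0.025] [0.015 0.043]
top home 0.56 [91.7, 212.9, 86.3, 109.2] [0.285 0.254 0.034] [0.002 0.058]
side pack_center 0.75 [250.9, 170.9, 30.4, 33.7] [ 0.47  -0.13   0.044] [0.002 0.08 ]
side short_center 0.9 [292.0, 170.8, 26.5, 21.2] [ 0.402 -0.255  0.027] [0.002 0.047]
side short_center 0.88 [262.5, 156.3, 28.1, 21.4] [ 0.518 -0.278  0.028] [0.    0.047]
side short_center 0.83 [251.5, 141.7, 21.8, 16.5] [ 0.626 -0.362  0.026] [0.002 0.047]
side home 0.91 [189.0, 255.9, 128.3, 108.1] [0.272 0.277 0.033] [0.005 0.057]
side home 0.72 [161.2, 206.0, 74.1, 50.6] [0.541 0.129 0.025] [0.005 0.043]
```

View pics/top0.png

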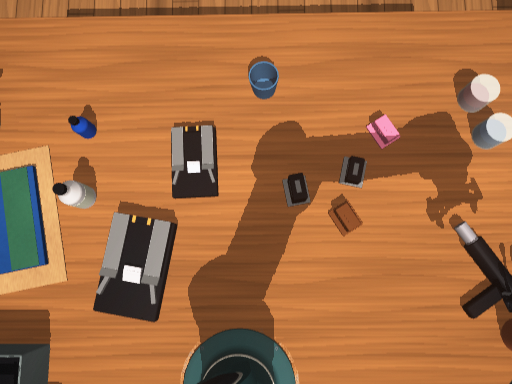

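View pics/side0.png

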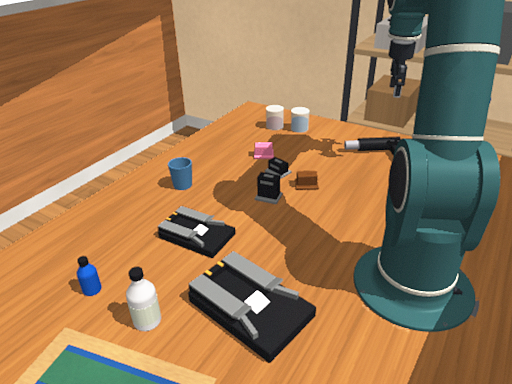

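The top view shows the tall pack at about (297,189) and the short grey one at (352,171). The small charger is at (194,161), with its open end at the bottom (toward the robot) and its rails at the top. Next I'll measure the poses.

```bash
cat > m.py <<'E'
from h import *
def rect(P):
    c,s,a=cv2.minAreaRect((P[:,:2]*1000).astype(np.float32)); 
    if s[0]<s[1]: s=s[::-1]; a+=90
    return np.round(c,1),np.round(s,1),round((a+90)%180-90,1)
def near(W,c,r,z0,z1):
    P=W.reshape(-1,3); P=P[~np.isnan(P[:,0])]
    return P[(np.hypot(P[:,0]-c[0],P[:,1]-c[1])<r)&(P[:,2]>z0)&(P[:,2]<z1)]
E
python3 - <<'E'
from m import *
for n in("top","side"):
    s=pickle.load(open(n+".pkl","rb")); W=pts(s)
    print(n,"table z",np.median(near(W,(.47,0),.04,-.02,.02)[:,2]))
    for nm,c,r,a,b in (("body",(.472,-.142),.06,.068,.09),("foot+",(.472,-.142),.06,.005,.09),("shortbody",(.523,-.288),.06,.036,.055),("chg",(.549,.115),.13,.016,.06),("rails",(.56,.115),.13,.034,.06)):
        P=near(W,c,r,a,b); print(n,nm,len(P),rect(P) if len(P)>5 else '',np.median(P[:,2]).round(4))
    # catch: bright pixels, gold
    px=s["pixels"].astype(int); B=(px.min(-1)>200)&(np.hypot(W[...,0]-.549,W[...,1]-.115)<.1)
    print("catch",B.sum(),np.nanmean(W[B],0).round(4), rect(W[B]))
    cv2.imwrite(f"pics/{n}_c.png",cv2.resize(s["pixels"][110:220,150:370] if n=="top" else s["pixels"][140:270,140:310],None,fx=3.6 if n=="top" else 4,fy=3.6 if n=="top" else 4,interpolation=cv2.INTER_CUBIC))
E
```

```text
top table z -0.0006200316950637372
top body 400 (array([ 477.9, -146.1]), array([64.3, 36.3]), 10.6) 0.0776
top foot+ 675 (array([ 473.1, -142.9]), array([87.3, 79. ]), -80.5) 0.0754
top shortbody 376 (array([ 526.2, -293. ]), array([64.8, 36.1]), -12.1) 0.0436
top chg 3177 (array([552.5, 116.3]), array([180.6, 116.8]), 2.8) 0.0256
top rails 1181 (array([569.2, 117.2]), array([146.7, 107. ]), 2.3) 0.0392
catch 132 [0.5387 0.1156 0.0284] (array([538.5, 115.4]), array([31.3, 27.2]), -85.6)
side table z 8.158572575274592e-05
side body 194 (array([ 477.8, -143.8]), array([63.9, 40.7]), 11.3) 0.0772
side foot+ 648 (array([ 477.5, -141.7]), array([72.6, 58.9]), 14.5) 0.0465
side shortbody 138 (array([ 527.8, -289.9]), array([67.9, 40.1]), -10.3) 0.0439
side chg 2127 (array([553.1, 119.4]), array([184. , 117.9]), 3.4) 0.0257
side rails 740 (array([570.1, 118.4]), array([149.5, 109.7]), 2.2) 0.0397
catch 94 [0.5365 0.1167 0.0286] (array([536.1, 120. ]), array([43.6, 28.6]), -77.7)
```

View pics/top_c.png

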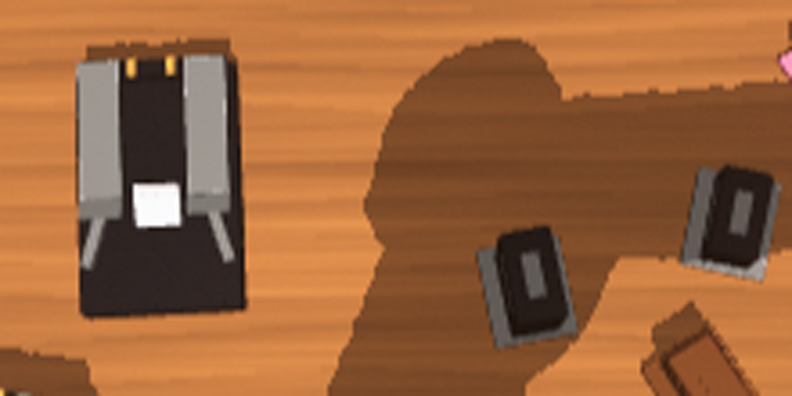

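The charger measures 180.6x117 mm and the pack body 64x36 mm at z=0.078, so both match the given sizes. The catch is 54 mm before home, as it should be. In the top view, home is about (0.5925, 0.118) at yaw 2.5° and the pack is at (0.478, -0.145) at yaw 10.6°.

```bash
cat > plan.py <<'E'
from m import *
def go(p,yaw):
    o=get_obs(); R=np.array(o["eef_rot"]); y=np.deg2rad(yaw)
    T=np.array([[np.cos(y),np.sin(y),0],[np.sin(y),-np.cos(y),0],[0,0,-1]])
    rv=cv2.Rodrigues(R.T@T)[0].ravel(); d=T.T@(np.array(p)-o["ee_pos"])*100
    print("t",round(o["t"],2),"pos",o["ee_pos"].round(4),"turn",rv.round(4),"then shift cm (after turn)",d.round(3))
E
python3 -c "
from plan import *
go((.478,-.145,.22),10.6)"
```

```text
t 0.4 pos [ 0.2496 -0.5729  0.2452] turn [-2.000e-04  0.000e+00  2.258e-01] then shift cm (after turn) [ 30.324 -37.862   2.517]
```

Request:
{"fn": "apply_moves", "kwargs": {"motion": [[100,0,0,0,0,0,0.113],[100,0,0,0,0,0,0.113],[100,2.1,-2.7,0.18,0,0,0],[100,2.1,-2.7,0.18,0,0,0],[100,2.1,-2.7,0.18,0,0,0],[100,2.1,-2.7,0.18,0,0,0],[100,2.1,-2.7,0.18,0,0,0],[100,2.1,-2.7,0.18,0,0,0],[100,2.1,-2.7,0.18,0,0,0],[100,2.1,-2.7,0.18,0,0,0],[100,2.1,-2.7,0.18,0,0,0],[100,2.1,-2.7,0.18,0,0,0]], "newtons": 60}}

```text
t: 1.4
ee_pos: [0.4069, -0.2675, 0.2274]
eef_rot: [[0.983, 0.184, 0.0], [0.184, -0.983, -0.0], [0.0, 0.0, -1.0]]
ft_force: [0.7, -1.0, -0.6]
gripper_width: 0.0851
grasp_force: 0.0
```

Request:
{"fn": "apply_moves", "kwargs": {"motion": [[100,2.1,-2.7,0.18,0,0,0],[100,2.1,-2.7,0.18,0,0,0],[100,2.1,-2.7,0.18,0,0,0],[100,2.1,-2.7,0.18,0,0,0],[100,0,0,0,0,0,0],[100,0,0,0,0,0,0]]}}

```text
t: 1.9
ee_pos: [0.4697, -0.1457, 0.22]
eef_rot: [[0.982, 0.187, 0.0], [0.187, -0.982, 0.0], [0.0, -0.0, -1.0]]
ft_force: [-0.3, -1.0, -0.2]
gripper_width: 0.0851
grasp_force: 0.0
```

```bash
python3 -c "
from plan import *
for n in ('top','side'):
    W=pts(vision.snapshot(n)); P=near(W,(.477,-.145),.06,.068,.09); print(n,len(P),rect(P) if len(P)>5 else '')
go((.478,-.145,.048),10.6)"
```

```text
top 0 
side 187 (array([ 477., -142.]), array([64.2, 42.9]), 13.6)
t 2.0 pos [ 0.4689 -0.148   0.2201] turn [ 0.0002  0.0002 -0.0006] then shift cm (after turn) [ 0.949 -0.123 17.209]
```

Request:
{"fn": "apply_moves", "kwargs": {"motion": [[100,0.9,-0.1,0,0,0,0],[100,0,0,3,0,0,0],[100,0,0,3,0,0,0],[100,0,0,3,0,0,0],[100,0,0,3,0,0,0],[100,0,0,2.2,0,0,0],[100,0,0,1.5,0,0,0],[100,0,0,1,0,0,0],[100,0,0,0.5,0,0,0],[100,0,0,0,0,0,0],[100,0,0,0,0,0,0]]}}

```text
t: 2.92
ee_pos: [0.4782, -0.145, 0.0487]
eef_rot: [[0.983, 0.183, 0.001], [0.183, -0.983, -0.0], [0.001, 0.0, -1.0]]
ft_force: [-0.6, 1.6, 0.6]
gripper_width: 0.0854
grasp_force: 0.0
```

Request:
{"fn": "apply_moves", "kwargs": {"motion": [[0,0,0,0,0,0,0],[0,0,0,0,0,0,0],[0,0,0,0,0,0,0],[0,0,0,0,0,0,0],[0,0,0,0,0,0,0],[0,0,0,0,0,0,0],[0,0,0,0,0,0,0],[0,0,0,0,0,0,0],[0,0,0,0,0,0,0],[0,0,0,0,0,0,0]], "newtons": 60}}

```text
t: 3.75
ee_pos: [0.4781, -0.1449, 0.0487]
eef_rot: [[0.983, 0.184, 0.001], [0.184, -0.983, -0.0], [0.001, 0.0, -1.0]]
ft_force: [-2.5, 0.4, 9.4]
gripper_width: 0.0355
grasp_force: 60.4
```

```bash
python3 -c "
from plan import *
for n in ('side',):
    s=vision.snapshot(n); cv2.imwrite('pics/g.png',cv2.resize(s['pixels'][100:280,140:340],None,fx=3.3,fy=3.3))
go((.5925-.11,.1135,.22),2.5)"
```

```text
t 3.8 pos [ 0.4781 -0.1449  0.0487] turn [ 0.0004 -0.0007  0.1411] then shift cm (after turn) [  1.568 -25.793 -17.133]
```

View pics/g.png

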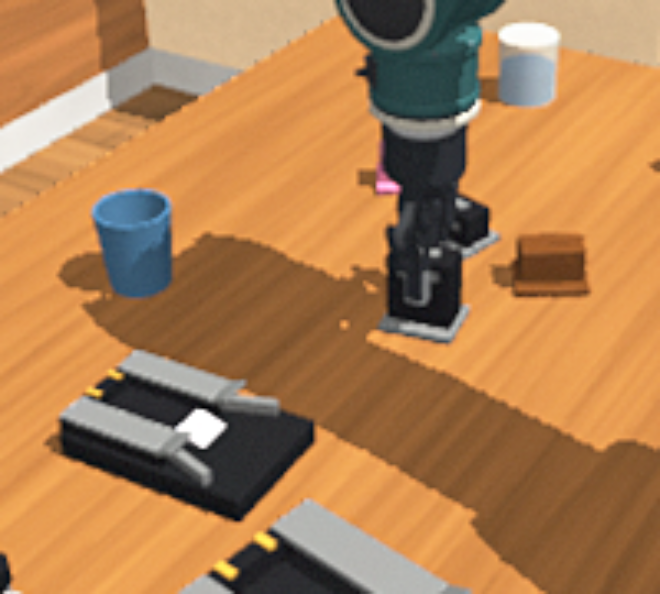

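The side view shows the pack gripped at about (425,285), upright, with the small charger clear at (185,430). Next I'll lift it and carry it above the open end.

Request:
{"fn": "apply_moves", "kwargs": {"motion": [[0,0,0,-1,0,0,0],[0,0,0,-2.5,0,0,0],[0,0,0,-3,0,0,0],[0,0,0,-3,0,0,0],[0,0,0,-1.5,0,0,0],[0,0,0,0,0,0,0.07],[0,0,0,0,0,0,0.071],[0,0.1,-2,0,0,0,0],[0,0.2,-3,0,0,0,0],[0,0.2,-3,0,0,0,0],[0,0.2,-3,0,0,0,0],[0,0.2,-3,0,0,0,0]]}}

```text
t: 4.8
ee_pos: [0.4801, -0.0032, 0.1586]
eef_rot: [[0.999, 0.044, -0.0], [0.044, -0.999, -0.0], [-0.0, 0.0, -1.0]]
ft_force: [0.7, -0.0, -4.5]
gripper_width: 0.0354
grasp_force: 61.3
```

Request:
{"fn": "apply_moves", "kwargs": {"motion": [[0,0.2,-3,0,0,0,0],[0,0.2,-3,0,0,0,0],[0,0.2,-3,0,0,0,0],[0,0.2,-2,0,0,0,0],[0,0.1,-0.8,0,0,0,0],[0,0,0,0,0,0,0],[0,0,0,0,0,0,0],[0,0,0,0,0,0,0]]}}

```text
t: 5.47
ee_pos: [0.4844, 0.1125, 0.1581]
eef_rot: [[0.999, 0.043, -0.0], [0.043, -0.999, -0.001], [-0.0, 0.001, -1.0]]
ft_force: [1.2, 0.7, -4.3]
gripper_width: 0.0353
grasp_force: 61.3
```

```bash
python3 -c "
from plan import *
ims=[]
for n in ('top','side'):
    s=vision.snapshot(n); W=pts(s); o=get_obs(); e=o['ee_pos']
    c=s['pixels'][100:230,130:260] if n=='top' else s['pixels'][170:300,130:260]
    ims.append(cv2.resize(c,(398,398)))
    b=e[2]-.048
    P=near(W,e,.06,b-.004,b+.015); print(n,'foot',len(P),rect(P) if len(P)>5 else '',np.percentile(P[:,2],[2,10,50,90]).round(4) if len(P) else '')
    P=near(W,(.549,.115),.13,.034,.05); print('rails',rect(P))
cv2.imwrite('pics/h.png',np.hstack(ims))
go((.4826,.1137,.16),2.5)"
```

```text
top foot 55 (array([485.1,  86.6]), array([69.9,  9.5]), 6.7) [0.1135 0.1142 0.1166 0.1191]
rails (array([569.8,  97.2]), array([147.5,  66.7]), 2.8)
side foot 258 (array([484.6, 113.9]), array([73.1, 60.1]), 2.2) [0.1103 0.1127 0.1174 0.1227]
rails (array([569.7, 119. ]), array([149.1, 107.8]), 2.9)
t 5.57 pos [0.4845 0.1126 0.1581] turn [ 0.0003  0.0003 -0.0015] then shift cm (after turn) [-0.182 -0.12  -0.188]
```

View pics/h.png

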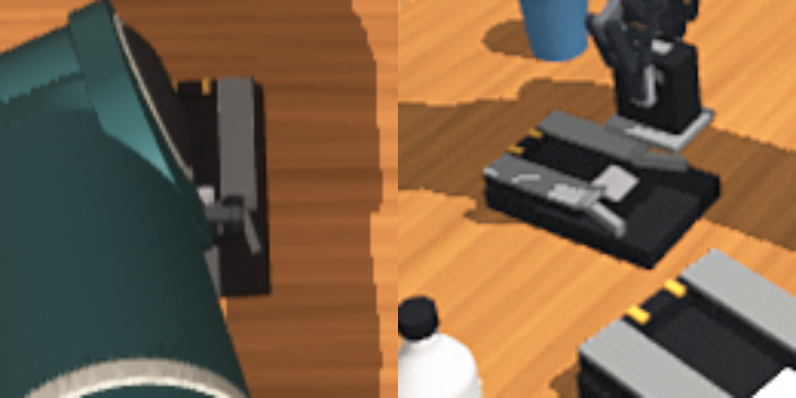

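The pack hangs level over the open end, with its foot at (665,130) in the right half of the picture. Both cameras put the channel line at y≈0.114 here, so I'll lower it now.

Request:
{"fn": "apply_moves", "kwargs": {"motion": [[0,-0.15,-0.15,1,0,0,-0.004],[0,0,0,2.5,0,0,0],[0,0,0,2.2,0,0,0],[0,0,0,1.5,0,0,0],[0,0,0,0.6,0,0,0],[0,0,0,0.3,0,0,0],[0,0,0,0.2,0,0,0],[0,0,0,0.1,0,0,0],[0,0,0,0.05,0,0,0],[0,0,0,0,0,0,0],[0,0,0,0,0,0,0]]}}

```text
t: 6.48
ee_pos: [0.4832, 0.1153, 0.0741]
eef_rot: [[0.999, 0.048, 0.001], [0.048, -0.999, 0.0], [0.001, -0.0, -1.0]]
ft_force: [-0.3, -0.2, -4.3]
gripper_width: 0.0355
grasp_force: 61.3
```

Request:
{"fn": "apply_moves", "kwargs": {"motion": [[0,0,0.1,0.1,0,0,0],[0,0,0,0.05,0,0,0],[0,0,0,0,0,0,0],[0,0,0,0,0,0,0]]}}

```text
t: 6.82
ee_pos: [0.4834, 0.1142, 0.0727]
eef_rot: [[0.999, 0.048, 0.001], [0.048, -0.999, 0.0], [0.001, -0.0, -1.0]]
ft_force: [-2.5, -1.1, 6.3]
gripper_width: 0.0356
grasp_force: 62.7
```

The pack is seated on the deck. Now I'll slide it in, in stages.

Request:
{"fn": "apply_moves", "kwargs": {"motion": [[0,0.3,0,-0.04,0,0,0],[0,0.6,0,0,0,0,0],[0,0.6,0,0,0,0,0],[0,0.6,0,0,0,0,0],[0,0.6,0,0,0,0,0],[0,0.6,0,0,0,0,0],[0,0.6,0,0,0,0,0],[0,0.3,0,0,0,0,0],[0,0,0,0,0,0,0]]}}

```text
t: 7.57
ee_pos: [0.5263, 0.1163, 0.0727]
eef_rot: [[0.999, 0.047, 0.001], [0.047, -0.999, 0.0], [0.001, -0.0, -1.0]]
ft_force: [1.4, 0.8, 4.3]
gripper_width: 0.0353
grasp_force: 62.4
```

Request:
{"fn": "apply_moves", "kwargs": {"motion": [[0,0.4,0,0,0,0,0],[0,0.6,0,0,0,0,0],[0,0.6,0,0,0,0,0],[0,0.6,0,0,0,0,0],[0,0.6,0,0,0,0,0],[0,0.6,0,0,0,0,0],[0,0.6,0,0,0,0,0],[0,0.6,0,0,0,0,0],[0,0.6,0,0,0,0,0],[0,0.3,0,0,0,0,0],[0,0,0,0,0,0,0]]}}

```text
t: 8.48
ee_pos: [0.581, 0.119, 0.0728]
eef_rot: [[0.999, 0.048, 0.001], [0.048, -0.999, 0.0], [0.001, -0.0, -1.0]]
ft_force: [1.2, -0.3, 4.2]
gripper_width: 0.0358
grasp_force: 62.5
```

```bash
python3 -c "
from plan import *
o=get_obs();print(o['ft_force'])
s=vision.snapshot('side'); cv2.imwrite('pics/k.png',cv2.resize(s['pixels'][150:270,120:270],None,fx=4,fy=4))
go((.5927,.1193,.0727),2.7)"
```

```text
[ 1.23676108 -0.28884582  4.2102272 ]
t 8.53 pos [0.5808 0.1189 0.0727] turn [-0.0003 -0.0012  0.0005] then shift cm (after turn) [1.19  0.02  0.002]
```

View pics/k.png

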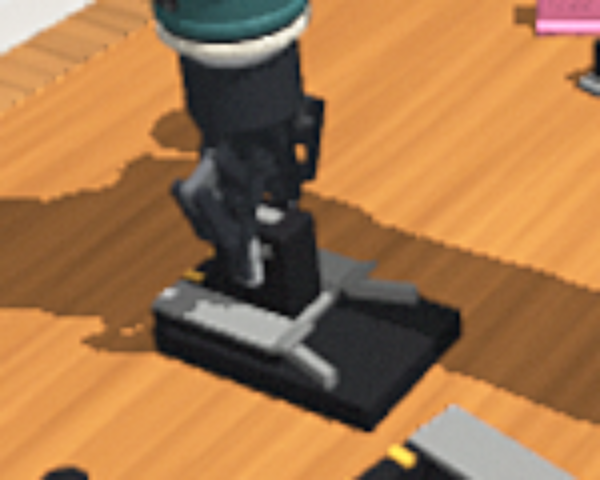

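The pack is in the rails at about (290,265), about 12 mm short of home, and its foot still covers the catch near (315,310). I'll push on in small steps toward the stop.

Request:
{"fn": "apply_moves", "kwargs": {"motion": [[0,0.3,0,0,0,0,0],[0,0.3,0,0,0,0,0],[0,0.2,0,0,0,0,0],[0,0.2,0,0,0,0,0],[0,0.1,0,0,0,0,0],[0,0.1,0,0,0,0,0],[0,0,0,0,0,0,0]]}}

```text
t: 9.12
ee_pos: [0.5922, 0.1196, 0.0727]
eef_rot: [[0.999, 0.048, 0.0], [0.048, -0.999, 0.0], [0.0, -0.0, -1.0]]
ft_force: [-0.3, -0.7, 6.5]
gripper_width: 0.0353
grasp_force: 62.8
```

Request:
{"fn": "apply_moves", "kwargs": {"motion": [[0,0.1,0,0,0,0,0],[0,0,0,0,0,0,0],[0,0,0,0,0,0,0]]}}

```text
t: 9.37
ee_pos: [0.5931, 0.1196, 0.0727]
eef_rot: [[0.999, 0.048, 0.0], [0.048, -0.999, 0.0], [0.0, -0.0, -1.0]]
ft_force: [-1.2, -0.6, 5.9]
gripper_width: 0.0353
grasp_force: 62.8
```

```bash
python3 -c "
from plan import *
s=vision.snapshot('side'); cv2.imwrite('pics/l.png',cv2.resize(s['pixels'][180:260,150:250],None,fx=6,fy=6))
go((.5927,.1193,.0727),2.7)"
```

```text
t 9.42 pos [0.5931 0.1196 0.0727] turn [-0.0002 -0.0004  0.0007] then shift cm (after turn) [-0.044  0.027  0.001]
```

View pics/l.png

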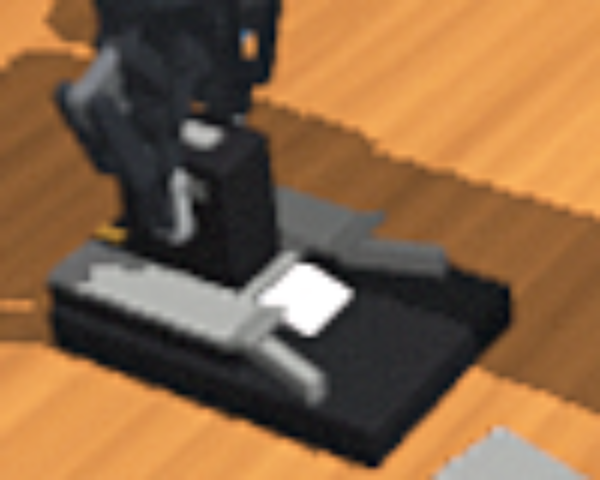

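The catch has sprung up behind the foot; it shows bright at (305,298). I'll nudge the pack onto the stop, then release it.

Request:
{"fn": "apply_moves", "kwargs": {"motion": [[0,0.08,0,0,0,0,0],[0,0.04,0,0,0,0,0],[0,0,0,0,0,0,0],[0,0,0,0,0,0,0]]}}

```text
t: 9.75
ee_pos: [0.5943, 0.1196, 0.0727]
eef_rot: [[0.999, 0.048, 0.0], [0.048, -0.999, 0.0], [0.0, -0.0, -1.0]]
ft_force: [-1.9, -0.6, 7.0]
gripper_width: 0.0352
grasp_force: 62.9
```

Request:
{"fn": "apply_moves", "kwargs": {"motion": [[100,0,0,0,0,0,0],[100,0,0,0,0,0,0],[100,0,0,0,0,0,0],[100,0,0,0,0,0,0],[100,0,0,0,0,0,0],[100,0,0,0,0,0,0],[100,0,0,-1,0,0,0],[100,0,0,-3,0,0,0],[100,0,0,-3,0,0,0],[100,0,0,-3,0,0,0],[100,0,0,-3,0,0,0],[100,0,0,-2,0,0,0]]}}

```text
t: 10.75
ee_pos: [0.5945, 0.1198, 0.2263]
eef_rot: [[0.999, 0.048, 0.003], [0.048, -0.999, 0.001], [0.003, -0.001, -1.0]]
ft_force: [0.3, 0.6, -0.4]
gripper_width: 0.0853
grasp_force: 0.0
```

Request:
{"fn": "apply_moves", "kwargs": {"motion": [[100,0,3,0,0,0,0],[100,0,3,0,0,0,0],[100,0,3,0,0,0,0],[100,0,3,0,0,0,0],[100,0,3,0,0,0,0],[100,0,3,0,0,0,0],[100,0,2,0,0,0,0],[100,0,0,0,0,0,0],[100,0,0,0,0,0,0],[100,0,0,0,0,0,0]]}}

```text
t: 11.58
ee_pos: [0.6036, -0.0794, 0.223]
eef_rot: [[0.999, 0.048, 0.0], [0.048, -0.999, 0.0], [0.0, -0.0, -1.0]]
ft_force: [0.3, 0.5, -0.2]
gripper_width: 0.0855
grasp_force: 0.0
```

```bash
python3 -c "
from plan import *
ims=[]
for n in ('top','side'):
    s=vision.snapshot(n); W=pts(s)
    P=near(W,(.592,.119),.06,.09,.115); print(n,len(P),rect(P),np.median(P[:,2]))
    P=near(W,(.55,.117),.13,.016,.06); print('chg',rect(P))
    px=s['pixels'].astype(int); B=(px.min(-1)>190)&(np.hypot(W[...,0]-.538,W[...,1]-.117)<.03); print('catch',B.sum(),W[B].max(0) if B.any() else '')
    c=s['pixels'][110:210,150:250] if n=='top' else s['pixels'][170:270,150:250]
    ims.append(cv2.resize(c,(400,400)))
cv2.imwrite('pics/z.png',np.hstack(ims)); print(get_obs()['ee_pos'])"
```

```text
top 412 (array([593.3, 118.7]), array([63.9, 37.6]), 4.0) 0.10093228684156488
chg (array([552.8, 116.3]), array([181.4, 116.7]), 2.7)
catch 150 [0.55541563 0.1327595  0.03418431]
side 264 (array([594. , 122.2]), array([65.8, 38. ]), 2.4) 0.10097380116492738
chg (array([552.5, 118.5]), array([181.8, 118.8]), 1.9)
catch 97 [0.55122154 0.14244956 0.04419599]
[ 0.60363804 -0.07896637  0.22284296]
```

View pics/z.png

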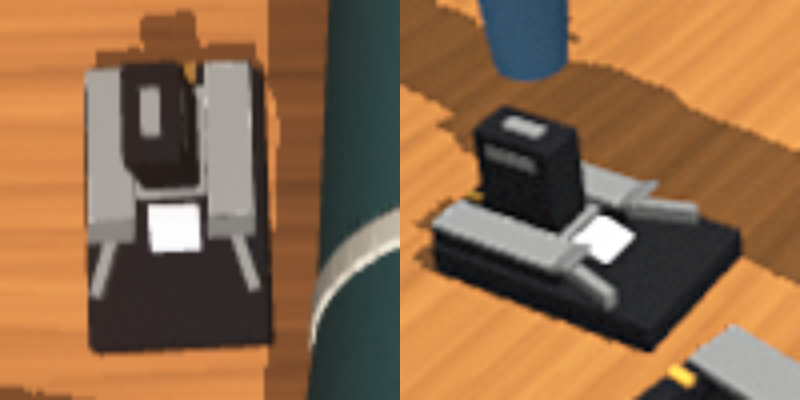

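The pack stands home, +0.5 to +1.5 mm from the home point. The catch is up and clear behind the foot, at (175,228) in the left half of the picture. The gripper is away from everything.

```bash
python3 -c "
from plant import hand_in
print(hand_in())"
```

```text
the job is handed in; nothing more can be done
None
```

The tall pack is fully home on the smaller charger with the catch up behind it; the gripper has let go and is clear, I never touched the shorter pack, and the job is handed in at about 12 s (result not shown).

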